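Dock and lock the filter column with its L-slot knob

ROBOT

A 6-joint arm with a two-finger parallel gripper is mounted at the origin on the work surface. World frame = base frame: x ahead of the robot, y to its left, z up, the work surface at z = 0. Lengths are in mm, angles in rad, forces in N, time in s.
With the tool pointing down it reaches from about 350 to 975 mm from the base axis. Payload 7.1 kg.
Tool frame: the origin (TCP) lies between the finger pads; the fingertips stand 8 mm ahead of it and the grasp point (between the pads) lies 11 mm behind it (ctrl.tips_ahead is the distance from the TCP to the fingertips, in mm); y points along the fingers, z is the direction in which the jaws open and shut, and the axes are right-handed (so a half turn about y gives the same grasp; the last joint's range is limited). The gripper opens to 88 mm and grips with 3 to 60 N. Pads are 20 mm wide; open, the fingers measure 115 mm over their backs; the gripper's body (75 mm by 178 mm) begins 61 mm behind the grasp point.
Start: joints at [-1.138, 0.423, 1.63, -0, 1.089, -0.019], TCP at [272.88, -562.264, 230.675] pointing down, gripper open.
Joint ranges: [-3, 3], [-0.9, 2.11], [0.09, 2.58], [-1.31, 4.45], [0.11, 2.69], [-2.54, 2.54]. Speed limits (rad/s): [2.39, 2.39, 3.01, 3.14, 3.14, 3.14].

INTERFACE

Orientations are given as a rotation vector (axis times angle).
In Python, from workcell import ctrl gives the robot as it stands.
- The arm moves only by the shell command python3 -m creep 'ROWS'. ROWS is JSON, a list of rows, each an object of numbers: "tx", "ty", "tz": the shift along the world's x, y, z in mm; "rx", "ry", "rz": the turn, a rotation vector about the world's x, y, z in rad; "fingers": the closure in counts, from 0 (fully open) to 255 (shut). A call has 1 to 10 rows; each row is the pose to reach, as a shift and turn from the pose commanded when the call began; what a row does not reach only later rows make up. A row lasts 1/8 s, in which the tool goes at most 62.5 mm and 10.7 degrees, less where a joint would pass 70% of its speed; a pose out of reach is approached as far as the arm can. A call with a gripper value outside its range is refused whole. The fingers move at their own pace and stop on an object; the grip force is fixed at half the most. Time passes only in rows, so rows that repeat a pose let the fingers close. It gives the time, the measured TCP pose, the force and the opening at its end, in the units of the state.
- ctrl.get_obs(): the state, without advancing time (a new reading comes with each control period).
- ctrl.get_image(name): name is "side" or "top"; returns a dict with "pixels" (480x640x3 uint8, blue, green, red), "intrinsics" (3x3 intrinsics, pixels), "k1" (the pictures are not rectified: a ray, as slopes to the right and down, at radius r is drawn at 1 + k1 r^2 times it, then the intrinsics apply), "rvec" (rotation vector, rad) and "tvec" (3), from world to camera coordinates, as OpenCV has them. Camera axes: x right, y down, z forward; pixel columns grow to the right and rows downward; lengths in mm; the calibration is good to about 2 mm. A picture is of the moment at which its call begins. There is no depth.
- ctrl.close_job(): hands the job in, once; it reports no verdict.
The state is a dict: "t": time; "qpos": joint angles; "qvel": joint speeds; "joint_torque": joint torques, N m; "ee_pos": TCP position; "orientation": TCP orientation; "ft_force": force on the tool from outside, world axes, zero at the start; "moment": the same for the moment, N m; "width": finger opening in mm.
Only numpy, scipy, OpenCV 4.12 (cv2) and the standard library are available. Lean on these libraries where they do the work, as an engineer would, in place of code of your own. Each camera call takes 0.05 s, during which the arm holds its last target.

TASK

Dock and lock the clear column: with the fingertips push the red knob along its L-shaped slot, first as far as the corner, then round it and sideways all the way to the end of the slot by the green dot. Only push the knob, never pinch it between the fingers; leave the fittings and tools where they are, and finish with the hand clear.

Things in the scene. Friction and masses are not known exactly. Their poses are not given: they have to be found in the camera images.
- dock: the column dock, a fixed white unit 260 x 240 mm (its x, y); origin under its centre on the bench, z up. Its flat deck (dock y from -120 to +52 mm) is 60 mm above the bench and has a dark L-shaped slot, 17 mm wide. At dock y = 82 mm a clear column lies along x in an open trough (44 mm thick, top 74 mm above the bench); a metal port block, 84 mm high, stands at the trough's +x end
- knob_top (a point): centre of the top of the red square knob, 30 x 30 mm, sides along dock x and y. The sides start 1.5 mm above the deck, the top is 27 mm above the deck. A 12 mm steel pin under it runs in the slot with 2.5 mm play each side: it cannot turn or come out, slides against 1 to 4 N of friction and stays where it is left
- carriage (a joint): how far the knob, and with it the column, has gone along leg one, in m along dock +x: 0 at the slot's start, 0.070 on the corner's centre line, about 0.0725 against the wall. Starts at 0 to 0.02. It must be at about 0.068 or more for the pin to turn freely into leg two
- latch (a joint): how far the knob has gone along leg two, in m along dock +y: 0 in leg one (where the play lets it vary by 0.0025), 0.045 nominal at the locked end, about 0.0475 against the end wall
- slot_start (a point): start of the slot's centre line, at deck height, dock x, y = (-55, -25) mm. An orange dot on the deck lies 40 mm to its dock -x side
- slot_corner (a point): the slot's corner on the centre line, at deck height, dock x, y = (15, -25) mm: leg one runs 70 mm along dock +x from the start to here
- slot_end (a point): the locked end of the slot's centre line, at deck height, dock x, y = (15, 20) mm: leg two runs 45 mm along dock +y from the corner to here. A green dot on the deck lies 34 mm to its dock +x side
- fitting: a loose brass hose fitting, 26 mm wide and 26 mm tall, standing upright on the dock's deck; origin under its centre
- cap: a loose round blue cap, 34 mm wide and 19 mm tall, standing on the dock's deck; origin under its centre
- pen: a black marker pen, 125 mm long, 13 mm thick, lying on the bench beside the dock; origin under its middle, x along it
- wrench_a: a steel wrench, 180 mm long, 8 mm thick, lying on the bench; origin under its middle, x along it
- wrench_b: a shorter steel wrench, 150 mm long, lying on the bench; origin under its middle, x along it
- driver_a: a screwdriver with a red handle, 200 mm long, 26 mm thick, lying on the bench; origin under its middle, x along it
- driver_b: a screwdriver with a yellow handle, 150 mm long, lying on the bench; origin under its middle, x along it

How it is judged:
By the outcome, as a careful person would: the job done as asked, in the order asked, and still so for the second after the job is handed in, with the robot touching nothing.
It also fails if it takes over 42 s, if anything falls off the work surface, if the arm or the gripper's body presses on something with over 40 N, if the wrist force passes 120 N, or if a joint passes its speed limit or range.

## Working session

There is one attempt and no reset: what is moved stays moved. The work goes in short steps, Python scripts to look and compute and a shell command to move; the robot and the scene stay as the last step left them, time stands still between calls to the robot, and variables do not carry over. Pictures are saved under pics/ and viewed, and the job is handed in when it is done.

```bash
mkdir -p pics
cat > h.py <<'E'
import numpy as np,cv2
from workcell import ctrl
def cam(n):
    d=ctrl.get_image(n); return d
def ray(d,u,v):
    K=np.array(d["intrinsics"]);k=d["k1"]
    D=np.array([k,0,0,0,0],float)
    p=cv2.undistortPoints(np.array([[[u,v]]],float),K,D)[0,0]
    R=cv2.Rodrigues(np.array(d["rvec"],float))[0];t=np.array(d["tvec"],float).reshape(3)
    return -R.T@t, R.T@np.array([p[0],p[1],1])
def at_z(d,u,v,z):
    c,r=ray(d,u,v); return c+r*(z-c[2])/r[2]
def proj(d,P):
    K=np.array(d["intrinsics"]);D=np.array([d["k1"],0,0,0,0],float)
    return cv2.projectPoints(np.array(P,float).reshape(-1,1,3),np.array(d["rvec"],float),np.array(d["tvec"],float),K,D)[0].reshape(-1,2)
E
python3 - <<'E'
from h import *
import pickle
for n in("top","side"):
    d=cam(n);cv2.imwrite(f"pics/{n}0.png",d["pixels"]);pickle.dump(d,open(f"{n}0.pkl","wb"))
    print(n,ray(d,320,240),d["k1"])
print(ctrl.get_obs())
E
```

```text
top (array([ 348.83659209,   -7.98777397, 1057.44075321]), array([ 0.18964232, -0.00527712, -0.98191868])) -0.03292990138070223
side (array([ 73.59650791, 864.56662752, 901.58624787]), array([ 0.3432433 , -0.69320322, -0.6339733 ])) 0.010379483487285021
{'t': 0.1, 'qpos': array([-1.13797984e+00,  4.23733981e-01,  1.63061567e+00, -9.39566068e-06,
        1.08858332e+00, -1.89833056e-02]), 'qvel': array([-0.00198848, -0.00206847, -0.00147952, -0.00114591,  0.00035424,
        0.0001805 ]), 'joint_torque': array([ 2.07448267e-05, -5.45614815e+01, -2.74325109e+01,  6.45378884e-02,
        1.88810454e-02, -3.14621195e-05]), 'ee_pos': array([ 272.69093443, -561.830358  ,  229.99760236]), 'orientation': array([-0.45321756,  1.97208975, -1.96944071]), 'ft_force': array([ 0.0084605 , -0.1977461 , -0.42860282]), 'moment': array([-0.0108802 ,  0.02799292, -0.00398508]), 'width': 87.52238105637299}
```

View pics/top0.png

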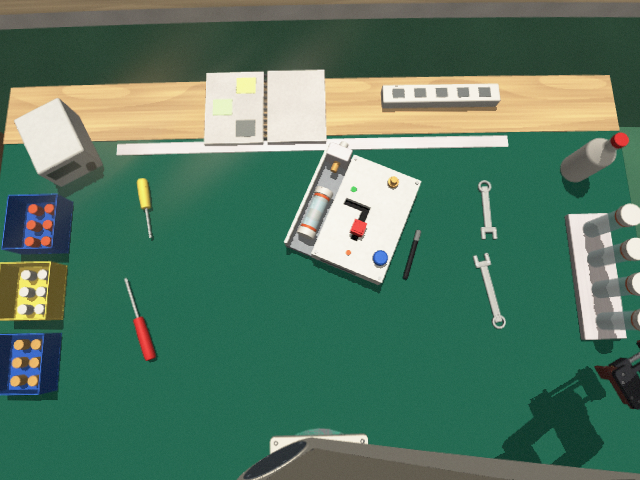

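View pics/side0.png

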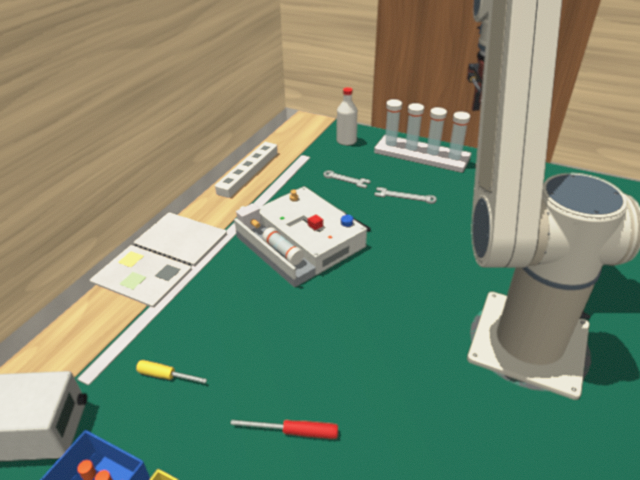

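Run:
```python
import cv2
a=cv2.imread("pics/top0.png")[130:295,275:435];cv2.imwrite("pics/top0c.png",cv2.resize(a,None,fx=3.6,fy=3.6,interpolation=cv2.INTER_CUBIC)[:594])
a=cv2.imread("pics/side0.png")[175:290,225:380];cv2.imwrite("pics/side0c.png",cv2.resize(a,None,fx=5,fy=5,interpolation=cv2.INTER_CUBIC))
```

```text
(no output)
```

View pics/top0c.png

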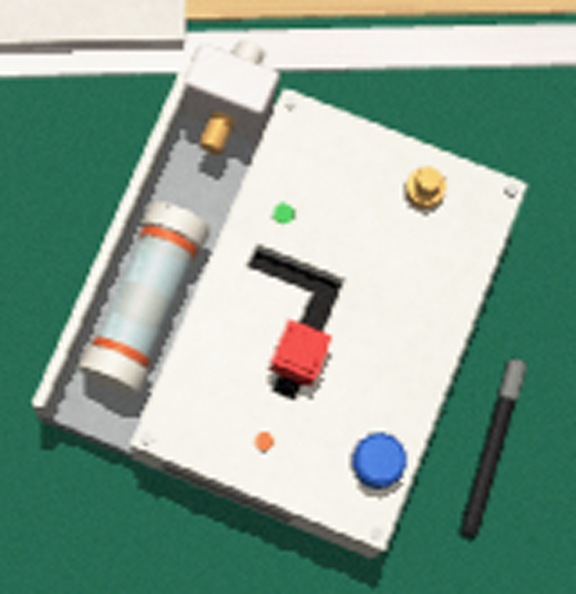

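View pics/side0c.png

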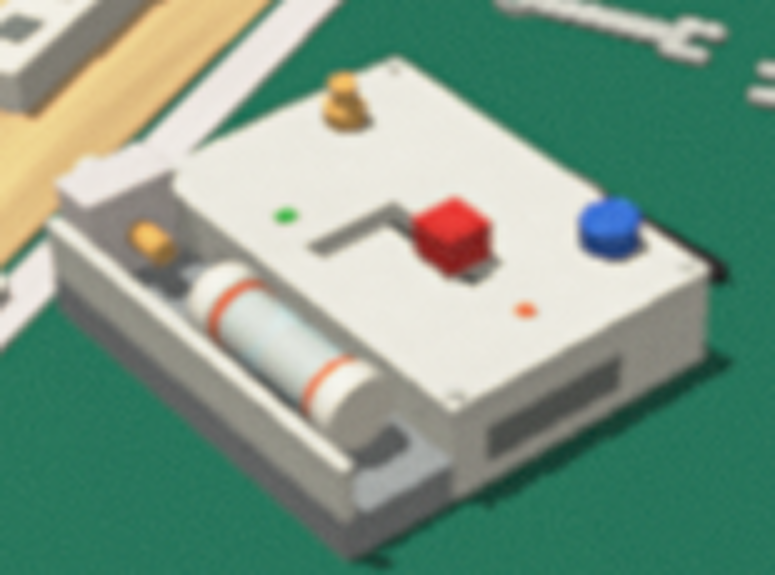

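```bash
cat > fit.py <<'E'
from h import *
import pickle
from scipy.optimize import least_squares
T=pickle.load(open("top0.pkl","rb"));S=pickle.load(open("side0.pkl","rb"))
L=np.array([[130,52],[130,-120],[-130,-120],[-130,52],[49,20],[-95,-25]],float)
tp=np.array([[285,90],[525,187],[382,552],[133,450],[284,213],[264,441]])/3.6+[275-.36,130-.36]
sp=np.array([[172,182],[395,58],[708,272],[455,410],[286,215],[525,310]])/5+[225-.4,175-.4]
def W(p,P,z=60):
    P=np.atleast_2d(P);c,s=np.cos(p[2]),np.sin(p[2])
    return np.c_[P@np.array([[c,s],[-s,c]])+p[:2],np.full(len(P),z)]
def res(p,w):
    r=[]
    if 't' in w:r.append((proj(T,W(p,L))-tp).ravel())
    if 's' in w:r.append((proj(S,W(p,L))-sp).ravel())
    return np.concatenate(r)
if __name__=="__main__":
    for w in('t','s','ts'):
        o=least_squares(res,[450,0,-.4],args=(w,));print(w,o.x.round(3),np.abs(o.fun).max(),o.fun.round(1))
    p=o.x
    c,s=np.cos(p[2]),np.sin(p[2])
    def dk(w): return (np.array([[c,s],[-s,c]])@(np.array(w[:2])-p[:2])).round(1)
    fu=lambda a,b:(a/3.6+274.64,b/3.6+129.64)
    fs=lambda a,b:(a/5+224.6,b/5+174.6)
    print("knob top T",dk(at_z(T,*fu(304,346),87)),"S",dk(at_z(S,*fs(455,217),87)))
    print("cap T",dk(at_z(T,*fu(379,459),79)),"S",dk(at_z(S,*fs(610,213),79)))
    print("fit T",dk(at_z(T,*fu(427,184),86)),"S",dk(at_z(S,*fs(343,80),86)))
    for n,q in dict(start=(-55,-25),corner=(15,-25),end=(15,20)).items(): print(n,W(p,q).round(1))
    print("xhat",c,s)
E
python3 fit.py
```

```text
t [ 6.07399e+02 -9.24510e+01 -4.22000e-01] 0.8608245554843563 [-0.3 -0.2  0.6 -0.3  0.6  0.1 -0.7 -0.9 -0.2  0.6  0.   0.6]
s [ 6.07384e+02 -9.38750e+01 -4.26000e-01] 3.4518929593768064 [-3.5 -1.9  1.1  0.3  0.7 -0.3  0.   0.3  0.7  0.5  0.7  0.5]
ts [ 6.07277e+02 -9.28460e+01 -4.23000e-01] 3.69603766414059 [-0.1 -0.1  0.9 -0.2  0.7  0.2 -0.6 -0.9 -0.   0.7  0.2  0.6 -3.7 -1.6
  0.8  0.5  0.6 -0.2  0.1  0.5  0.5  0.8  0.7  0.7]
knob top T [-33.4 -24.6] S [-35.6 -26. ]
cap T [-79.9 -94.1] S [-77.3 -96.4]
fit T [ 95.7 -57.5] S [103.8 -60.1]
start [[546.9 -93.1  60. ]]
corner [[ 610.7 -121.8   60. ]]
end [[629.2 -80.8  60. ]]
xhat 0.9117770076843431 -0.41068563191105834
```

```bash
cat >> fit.py <<'E'
P=None
def dock():
    keep=[0,1,2,3,4,5]
    def r2(p):
        r=res(p,'ts'); r=np.delete(r,[12,13]); return r
    return least_squares(r2,[607,-93,-.42]).x
E
python3 - <<'E'
from fit import *
p=dock();print(p)
o=ctrl.get_obs()
R=cv2.Rodrigues(o["orientation"])[0];print(R.round(3))
for k in 'xz':
    v=R[:,'xyz'.index(k)];print(k,np.arctan2(v[1],v[0]))
for q in [(-72,-25),(-11,-25),(15,-62),(15,-8)]: print(q,W(p,q).round(1), (W(p,q)-o["ee_pos"]).round(1))
print(at_z(T,570,215,0),at_z(T,600,340,0),at_z(T,628,215,110))
E
```

```text
[ 6.07993306e+02 -9.26246701e+01 -4.21252900e-01]
[[-0.9   -0.001  0.437]
 [-0.437  0.001 -0.9  ]
 [-0.    -1.    -0.001]]
x -2.6897885086089657
z -1.1189921588623224
(-72, -25) [[532.1 -86.   60. ]] [[ 259.4  475.8 -170. ]]
(-11, -25) [[ 587.7 -110.9   60. ]] [[ 315.   450.9 -170. ]]
(15, -62) [[ 596.3 -155.3   60. ]] [[ 323.6  406.5 -170. ]]
(15, -8) [[ 618.4 -106.1   60. ]] [[ 345.7  455.8 -170. ]]
[ 601.38026436 -636.08018791    0.        ] [ 297.25615864 -667.51193683    0.        ] [ 572.21732527 -704.06247007  110.        ]
```

```bash
python3 -m creep '[{"tx":30,"ty":50,"tz":0,"rz":0.1,"fingers":255},{"tx":60,"ty":100,"rz":0.2,"fingers":255},{"tx":90,"ty":150,"rz":0.3,"fingers":255},{"tx":120,"ty":200,"rz":0.4,"fingers":255},{"tx":150,"ty":250,"rz":0.5,"fingers":255},{"tx":180,"ty":300,"rz":0.6,"fingers":255},{"tx":210,"ty":350,"rz":0.698,"fingers":255},{"tx":235,"ty":400,"rz":0.698,"fingers":255},{"tx":250,"ty":445,"rz":0.698,"fingers":255},{"tx":255,"ty":476,"rz":0.698,"fingers":255}]'
python3 - <<'E'
from fit import *
o=ctrl.get_obs();p=dock()
R=cv2.Rodrigues(o["orientation"])[0];print(R.round(3),np.arctan2(R[1,2],R[0,2]))
c,s=np.cos(p[2]),np.sin(p[2]);print(np.array([[c,s],[-s,c]])@(o["ee_pos"][:2]-p[:2]),o["ee_pos"],o["qpos"],o["width"],o["t"],o["ft_force"])
E
```

```text
[[-0.9   -0.001  0.437]
 [-0.437  0.001 -0.9  ]
 [-0.    -1.    -0.001]] -1.1189921588623224
[-114.12919775 -565.29300762] [ 272.69093443 -561.830358    229.99760236] [-1.13797984e+00  4.23733981e-01  1.63061567e+00 -9.39566068e-06
  1.08858332e+00 -1.89833056e-02] 87.52238105637299 0.1 [ 0.0084605  -0.1977461  -0.42860282]schema error: expected keys tx, ty, tz, rx, ry, rz, fingers
```

```bash
cat > st.py <<'E'
from fit import *
o=ctrl.get_obs();p=dock()
R=cv2.Rodrigues(o["orientation"])[0];print("yaw",np.arctan2(R[1,2],R[0,2]),"down",R[:,1].round(3))
c,s=np.cos(p[2]),np.sin(p[2]);print("dockxy",np.array([[c,s],[-s,c]])@(o["ee_pos"][:2]-p[:2]),o["ee_pos"],o["qpos"].round(2),o["width"],o["t"],o["ft_force"].round(2))
E
python3 -m creep '[{"tx":30,"ty":50,"tz":0,"rx":0,"ry":0,"rz":0.1,"fingers":255},{"tx":60,"ty":100,"tz":0,"rx":0,"ry":0,"rz":0.2,"fingers":255},{"tx":90,"ty":150,"tz":0,"rx":0,"ry":0,"rz":0.3,"fingers":255},{"tx":120,"ty":200,"tz":0,"rx":0,"ry":0,"rz":0.4,"fingers":255},{"tx":150,"ty":250,"tz":0,"rx":0,"ry":0,"rz":0.5,"fingers":255},{"tx":180,"ty":300,"tz":0,"rx":0,"ry":0,"rz":0.6,"fingers":255},{"tx":210,"ty":350,"tz":0,"rx":0,"ry":0,"rz":0.698,"fingers":255},{"tx":235,"ty":400,"tz":0,"rx":0,"ry":0,"rz":0.698,"fingers":255},{"tx":250,"ty":445,"tz":0,"rx":0,"ry":0,"rz":0.698,"fingers":255},{"tx":255,"ty":476,"tz":0,"rx":0,"ry":0,"rz":0.698,"fingers":255}]'
python3 st.py
```

```text
t: 1.35
ee_pos: [528.3, -84.1, 230.3]
orientation: [-0.981, 1.512, -1.511]
ft_force: [-0.2, -0.1, 0.1]
width: 0.6
yaw -0.4194386491902492 down [-0.  0. -1.]
dockxy [-76.17250948 -24.82852333] [528.32751425 -84.13536325 230.34539339] [-0.18  0.29  1.83  0.    1.02  0.24] 0.5998317224272086 1.35 [-0.21 -0.06  0.08]
```

```bash
python3 -m creep '[{"tx":0,"ty":0,"tz":-50,"rx":0,"ry":0,"rz":0,"fingers":255},{"tx":0,"ty":0,"tz":-90,"rx":0,"ry":0,"rz":0,"fingers":255},{"tx":0,"ty":0,"tz":-120,"rx":0,"ry":0,"rz":0,"fingers":255},{"tx":0,"ty":0,"tz":-130,"rx":0,"ry":0,"rz":0,"fingers":255},{"tx":0,"ty":0,"tz":-130,"rx":0,"ry":0,"rz":0,"fingers":255}]'
python3 st.py
cat > shot.py <<'E'
import sys;from h import *
n=sys.argv[1]
a=cam("top")["pixels"][130:295,275:435];b=cam("side")["pixels"][165:290,225:380]
f=lambda x,k:cv2.resize(x,None,fx=k,fy=k,interpolation=cv2.INTER_CUBIC)
a=f(a,2.5);b=f(b,2.55);H=max(len(a),len(b));pad=lambda x:cv2.copyMakeBorder(x,0,H-len(x),0,0,0)
cv2.imwrite(f"pics/{n}.png",np.hstack([pad(a),pad(b)]))
E
python3 shot.py s1
```

```text
t: 1.98
ee_pos: [527.7, -86.3, 100.5]
orientation: [-0.98, 1.513, -1.512]
ft_force: [-0.4, -0.6, 0.1]
width: 0.6
yaw -0.4211268330875565 down [-0.001  0.    -1.   ]
dockxy [-75.84471987 -27.04223103] [527.72145337 -86.28957726 100.47221778] [-0.18  0.48  1.91  0.    0.75  0.24] 0.6309592634896255 1.975 [-0.37 -0.62  0.07]
```

View pics/s1.png

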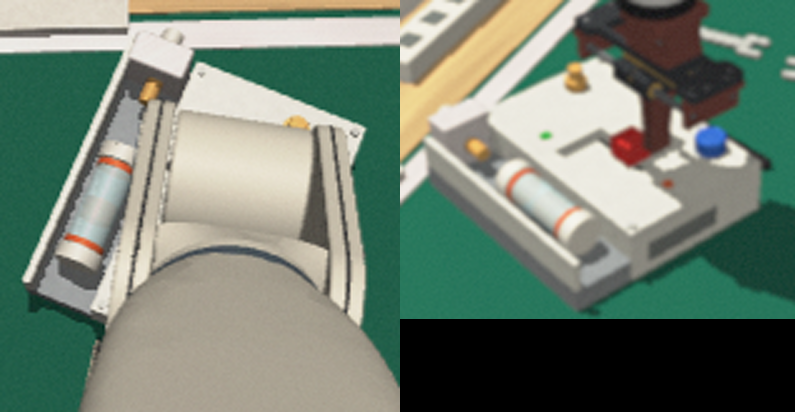

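```bash
python3 -m creep '[{"tx":1,"ty":2,"tz":-12,"rx":0,"ry":0,"rz":0,"fingers":255},{"tx":1,"ty":2,"tz":-22,"rx":0,"ry":0,"rz":0,"fingers":255},{"tx":1,"ty":2,"tz":-22,"rx":0,"ry":0,"rz":0,"fingers":255},{"tx":10,"ty":-2,"tz":-22,"rx":0,"ry":0,"rz":0,"fingers":255},{"tx":19,"ty":-6,"tz":-22,"rx":0,"ry":0,"rz":0,"fingers":255},{"tx":28,"ty":-10,"tz":-22,"rx":0,"ry":0,"rz":0,"fingers":255}]'
python3 st.py;python3 shot.py s2
```

```text
t: 2.82
ee_pos: [556.3, -96.5, 78.8]
orientation: [-0.98, 1.513, -1.512]
ft_force: [-2.3, 1.6, 2.2]
width: 0.3
yaw -0.4211410412723445 down [-0.001  0.    -1.   ]
dockxy [-45.57554518 -24.65143144] [556.32202417 -96.48497863  78.78734963] [-0.19  0.55  1.85  0.    0.74  0.23] 0.28361250514458763 2.825 [-2.26  1.59  2.16]
```

View pics/s2.png

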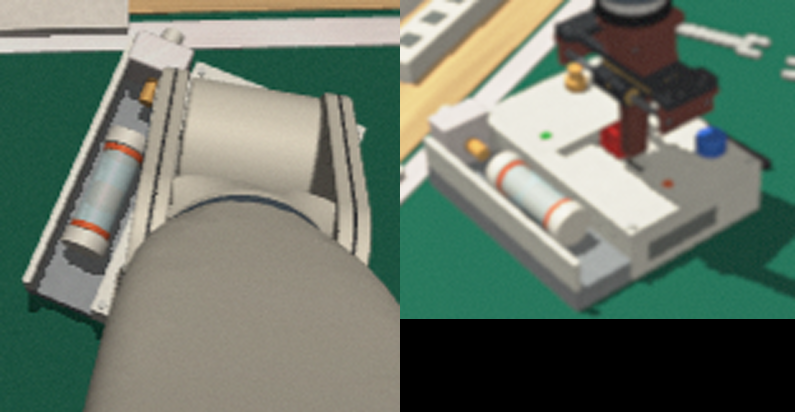

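```bash
python3 -m creep '[{"tx":9,"ty":-4,"tz":0,"rx":0,"ry":0,"rz":0,"fingers":255},{"tx":18,"ty":-8,"tz":0,"rx":0,"ry":0,"rz":0,"fingers":255},{"tx":24,"ty":-11,"tz":0,"rx":0,"ry":0,"rz":0,"fingers":255},{"tx":28,"ty":-12.5,"tz":0,"rx":0,"ry":0,"rz":0,"fingers":255},{"tx":28,"ty":-12.5,"tz":0,"rx":0,"ry":0,"rz":0,"fingers":255}]'
python3 st.py;
python3 -m creep '[{"tx":2,"ty":-1,"tz":0,"rx":0,"ry":0,"rz":0,"fingers":255},{"tx":2,"ty":-1,"tz":0,"rx":0,"ry":0,"rz":0,"fingers":255}]'
python3 st.py
```

```text
t: 3.55
ee_pos: [584.6, -109.1, 78.7]
orientation: [-0.979, 1.511, -1.513]
ft_force: [0.3, 0.0, -0.8]
width: 0.3
yaw -0.42110683859717823 down [ 0.001 -0.    -1.   ]
dockxy [-14.62121236 -24.56333443] [ 584.60627013 -109.06193819   78.73962063] [-0.2   0.59  1.78 -0.    0.77  0.22] 0.29619174610023435 3.55 [ 0.27  0.   -0.81]
t: 3.8
ee_pos: [586.0, -109.7, 78.7]
orientation: [-0.98, 1.512, -1.512]
ft_force: [0.0, 0.7, 0.2]
width: 0.5
yaw -0.42094285122273223 down [ 0. -0. -1.]
dockxy [-13.06163029 -24.58672835] [ 586.01994352 -109.72100652   78.72902663] [-0.21  0.59  1.78  0.    0.77  0.22] 0.48063680105003803 3.8 [0.02 0.75 0.16]
```

```bash
python3 -m creep '[{"tx":1.8,"ty":-0.8,"tz":0,"rx":0,"ry":0,"rz":0,"fingers":255},{"tx":1.8,"ty":-0.8,"tz":0,"rx":0,"ry":0,"rz":0,"fingers":255}]'
python3 st.py;
python3 -m creep '[{"tx":1.8,"ty":-0.8,"tz":0,"rx":0,"ry":0,"rz":0,"fingers":255},{"tx":1.8,"ty":-0.8,"tz":0,"rx":0,"ry":0,"rz":0,"fingers":255}]'
python3 st.py; python3 shot.py s3
```

```text
t: 4.05
ee_pos: [587.8, -110.5, 78.7]
orientation: [-0.98, 1.512, -1.512]
ft_force: [-1.3, 1.2, 1.4]
width: 0.8
yaw -0.4209838647202957 down [ 0.  0. -1.]
dockxy [-11.09735835 -24.60472049] [ 587.80513652 -110.54062468   78.70337429] [-0.21  0.59  1.77  0.    0.78  0.22] 0.7681560423196568 4.05 [-1.29  1.25  1.42]
t: 4.3
ee_pos: [589.7, -111.4, 78.7]
orientation: [-0.979, 1.512, -1.512]
ft_force: [-0.5, 1.9, 0.4]
width: 0.7
yaw -0.4210189226133954 down [ 0. -0. -1.]
dockxy [ -8.98735932 -24.60219118] [ 589.73170806 -111.40110383   78.70569415] [-0.21  0.59  1.77  0.    0.78  0.21] 0.7402591222612996 4.3 [-0.54  1.94  0.43]
```

View pics/s3.png

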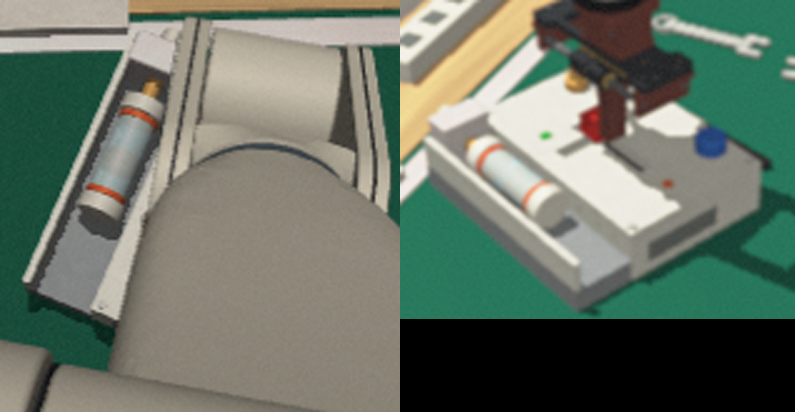

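```bash
python3 -m creep '[{"tx":1.8,"ty":-0.8,"tz":0,"rx":0,"ry":0,"rz":0,"fingers":255},{"tx":1.8,"ty":-0.8,"tz":0,"rx":0,"ry":0,"rz":0,"fingers":255}]'
python3 st.py;
python3 -m creep '[{"tx":1.8,"ty":-0.8,"tz":0,"rx":0,"ry":0,"rz":0,"fingers":255},{"tx":1.8,"ty":-0.8,"tz":0,"rx":0,"ry":0,"rz":0,"fingers":255}]'
python3 st.py
```

```text
t: 4.65
ee_pos: [591.5, -112.3, 78.7]
orientation: [-0.98, 1.512, -1.512]
ft_force: [-0.5, 1.2, -0.4]
width: 0.5
yaw -0.4210062882088555 down [ 0. -0. -1.]
dockxy [ -7.03516926 -24.65881099] [ 591.49008041 -112.25103238   78.70288777] [-0.21  0.59  1.77 -0.    0.78  0.21] 0.5467085688805498 4.65 [-0.5   1.21 -0.44]
t: 4.9
ee_pos: [592.0, -112.5, 78.6]
orientation: [-0.981, 1.515, -1.511]
ft_force: [-5.1, 3.7, 4.4]
width: 0.2
yaw -0.42109709196464246 down [-0.002  0.001 -1.   ]
dockxy [ -6.43791745 -24.69200257] [ 592.0215467  -112.525541     78.62780202] [-0.21  0.6   1.76  0.    0.79  0.21] 0.22419771550479606 4.9 [-5.14  3.71  4.45]
```

```bash
python3 -m creep '[{"tx":-7,"ty":3,"tz":0,"rx":0,"ry":0,"rz":0,"fingers":255},{"tx":-7,"ty":3,"tz":20,"rx":0,"ry":0,"rz":0,"fingers":255},{"tx":-7,"ty":3,"tz":45,"rx":0,"ry":0,"rz":0,"fingers":255},{"tx":0,"ty":-20,"tz":45,"rx":0,"ry":0,"rz":0,"fingers":255},{"tx":4,"ty":-46,"tz":45,"rx":0,"ry":0,"rz":0,"fingers":255},{"tx":4,"ty":-46,"tz":45,"rx":0,"ry":0,"rz":0,"fingers":255}]'
python3 st.py;python3 shot.py s4
```

```text
t: 5.65
ee_pos: [597.7, -161.5, 123.8]
orientation: [-0.977, 1.513, -1.515]
ft_force: [-1.0, 0.2, 0.5]
width: 0.5
yaw -0.423468061699956 down [ 0.001 -0.001 -1.   ]
dockxy [ 18.80155498 -67.02375944] [ 597.74488662 -161.47706793  123.83427541] [-0.28  0.55  1.71 -0.    0.88  0.14] 0.5097941587335687 5.65 [-1.02  0.21  0.45]
```

View pics/s4.png

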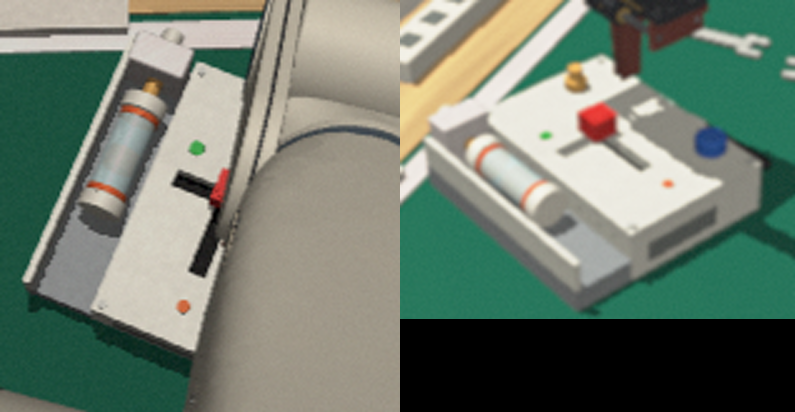

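```bash
python3 - <<'E'
from fit import *
p=dock();c,s=np.cos(p[2]),np.sin(p[2]);w=at_z(S,225+198/2.55,165+114/2.55,87)
print(np.array([[c,s],[-s,c]])@(w[:2]-p[:2]))
E
python3 -m creep '[{"tx":-2,"ty":1,"tz":-20,"rx":0,"ry":0,"rz":0,"fingers":255},{"tx":-2,"ty":1,"tz":-38,"rx":0,"ry":0,"rz":0,"fingers":255},{"tx":-2,"ty":1,"tz":-45,"rx":0,"ry":0,"rz":0,"fingers":255},{"tx":-2,"ty":1,"tz":-45,"rx":0,"ry":0,"rz":0,"fingers":255}]'
python3 st.py
python3 -m creep '[{"tx":3,"ty":6,"tz":0,"rx":0,"ry":0,"rz":0,"fingers":255},{"tx":6,"ty":13,"tz":0,"rx":0,"ry":0,"rz":0,"fingers":255},{"tx":9,"ty":20,"tz":0,"rx":0,"ry":0,"rz":0,"fingers":255},{"tx":12,"ty":27,"tz":0,"rx":0,"ry":0,"rz":0,"fingers":255},{"tx":12,"ty":27,"tz":0,"rx":0,"ry":0,"rz":0,"fingers":255}]'
python3 st.py; python3 shot.py s5
```

```text
[ 14.18273513 -23.73038895]
t: 6.25
ee_pos: [594.8, -157.6, 78.0]
orientation: [-0.981, 1.513, -1.511]
ft_force: [0.7, -0.1, 0.6]
width: 0.4
yaw -0.42068393429157436 down [-0.001  0.    -1.   ]
dockxy [ 14.52364239 -64.73165592] [ 594.77821114 -157.63609002   77.98877576] [-0.28  0.61  1.73  0.    0.8   0.14] 0.4235410601990819 6.25 [ 0.73 -0.09  0.63]
t: 6.88
ee_pos: [607.3, -130.1, 78.8]
orientation: [-0.98, 1.512, -1.511]
ft_force: [-0.3, -0.2, -0.1]
width: 0.6
yaw -0.42035047631871364 down [ 0.  0. -1.]
dockxy [ 14.73672479 -34.48976154] [ 607.33870118 -130.12515275   78.78968321] [-0.23  0.62  1.72  0.    0.81  0.19] 0.5988322893998966 6.875 [-0.28 -0.15 -0.07]
```

View pics/s5.png

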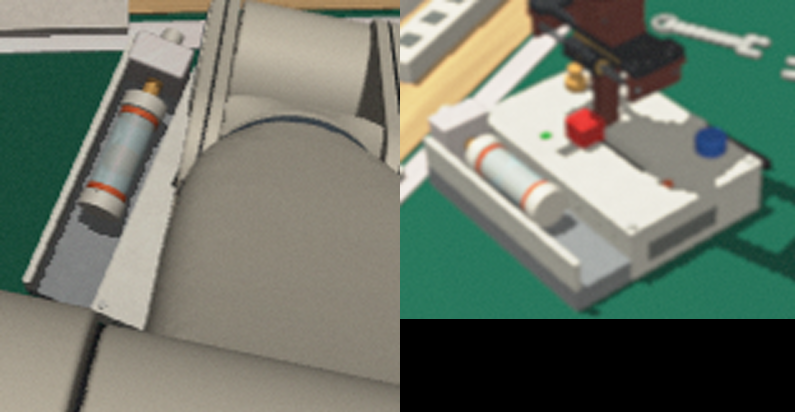

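```bash
python3 -m creep '[{"tx":3,"ty":6,"tz":0,"rx":0,"ry":0,"rz":0,"fingers":255},{"tx":6,"ty":13,"tz":0,"rx":0,"ry":0,"rz":0,"fingers":255},{"tx":9,"ty":19,"tz":0,"rx":0,"ry":0,"rz":0,"fingers":255},{"tx":10.6,"ty":23.7,"tz":0,"rx":0,"ry":0,"rz":0,"fingers":255},{"tx":10.6,"ty":23.7,"tz":0,"rx":0,"ry":0,"rz":0,"fingers":255}]'
python3 st.py
python3 -m creep '[{"tx":0.8,"ty":1.8,"tz":0,"rx":0,"ry":0,"rz":0,"fingers":255},{"tx":0.8,"ty":1.8,"tz":0,"rx":0,"ry":0,"rz":0,"fingers":255}]'
python3 -m creep '[{"tx":0.8,"ty":1.8,"tz":0,"rx":0,"ry":0,"rz":0,"fingers":255},{"tx":0.8,"ty":1.8,"tz":0,"rx":0,"ry":0,"rz":0,"fingers":255}]'
python3 st.py
```

```text
t: 7.6
ee_pos: [618.3, -106.7, 78.7]
orientation: [-0.979, 1.511, -1.512]
ft_force: [-0.1, -0.3, -0.3]
width: 0.6
yaw -0.4205741463955401 down [ 0.001  0.    -1.   ]
dockxy [15.14789132 -8.58695385] [ 618.3056878  -106.65496509   78.6884404 ] [-0.19  0.62  1.71  0.    0.81  0.23] 0.6397268049161848 7.6 [-0.06 -0.29 -0.33]
t: 7.85
ee_pos: [618.9, -105.4, 78.8]
orientation: [-0.979, 1.512, -1.512]
ft_force: [-0.5, 0.4, -0.4]
width: 0.4
t: 8.1
ee_pos: [619.6, -103.8, 78.8]
orientation: [-0.979, 1.512, -1.513]
ft_force: [0.8, -1.1, 0.4]
width: 0.2
yaw -0.42110219058841625 down [ 0.001 -0.    -1.   ]
dockxy [15.16270914 -5.39902467] [ 619.62276764 -103.75179222   78.84879498] [-0.18  0.62  1.7  -0.    0.81  0.24] 0.17675826704753947 8.1 [ 0.83 -1.08  0.4 ]
```

```bash
python3 -m creep '[{"tx":0.8,"ty":1.8,"tz":0,"rx":0,"ry":0,"rz":0,"fingers":255},{"tx":0.8,"ty":1.8,"tz":0,"rx":0,"ry":0,"rz":0,"fingers":255}]'
python3 -m creep '[{"tx":0.6,"ty":1.4,"tz":0,"rx":0,"ry":0,"rz":0,"fingers":255},{"tx":0.6,"ty":1.4,"tz":0,"rx":0,"ry":0,"rz":0,"fingers":255}]'
python3 st.py; python3 shot.py s6
```

```text
t: 8.35
ee_pos: [620.4, -101.9, 78.8]
orientation: [-0.979, 1.512, -1.512]
ft_force: [0.4, -2.7, -0.6]
width: 0.4
t: 8.6
ee_pos: [620.5, -101.6, 78.9]
orientation: [-0.981, 1.511, -1.513]
ft_force: [-1.0, -8.2, 1.9]
width: 0.2
yaw -0.4206263927373557 down [-0.    -0.002 -1.   ]
dockxy [15.09912859 -3.1200818 ] [ 620.49661466 -101.64608225   78.86985592] [-0.18  0.62  1.7  -0.    0.82  0.24] 0.17092172951691306 8.6 [-1.01 -8.22  1.94]
```

View pics/s6.png

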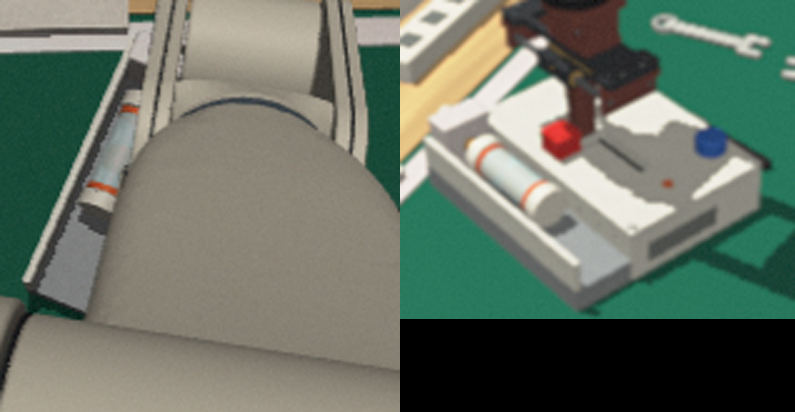

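```bash
python3 -m creep '[{"tx":-3,"ty":-6,"tz":0,"rx":0,"ry":0,"rz":0,"fingers":255},{"tx":-6,"ty":-14,"tz":0,"rx":0,"ry":0,"rz":0,"fingers":255},{"tx":-6,"ty":-14,"tz":25,"rx":0,"ry":0,"rz":0,"fingers":255},{"tx":-6,"ty":-14,"tz":75,"rx":0,"ry":0,"rz":0,"fingers":255},{"tx":-6,"ty":-14,"tz":125,"rx":0,"ry":0,"rz":0,"fingers":255},{"tx":-20,"ty":-60,"tz":150,"rx":0,"ry":0,"rz":0,"fingers":255},{"tx":-40,"ty":-115,"tz":150,"rx":0,"ry":0,"rz":0,"fingers":255},{"tx":-70,"ty":-170,"tz":150,"rx":0,"ry":0,"rz":0,"fingers":255},{"tx":-100,"ty":-220,"tz":150,"rx":0,"ry":0,"rz":0,"fingers":255},{"tx":-130,"ty":-270,"tz":150,"rx":0,"ry":0,"rz":0,"fingers":255}]'
python3 -m creep '[{"tx":0,"ty":0,"tz":0,"rx":0,"ry":0,"rz":0,"fingers":255},{"tx":0,"ty":0,"tz":0,"rx":0,"ry":0,"rz":0,"fingers":255}]'
python3 st.py; python3 shot.py s7
python3 - <<'E'
from h import *
a=cam("top")["pixels"];cv2.imwrite("pics/top7.png",a);cv2.imwrite("pics/top7c.png",cv2.resize(a[130:295,275:435],None,fx=3.6,fy=3.6,interpolation=cv2.INTER_CUBIC))
E
```

```text
t: 9.95
ee_pos: [489.3, -371.9, 228.6]
orientation: [-0.979, 1.512, -1.512]
ft_force: [-0.3, 0.5, -0.6]
width: 0.6
t: 10.2
ee_pos: [490.5, -370.2, 228.5]
orientation: [-0.979, 1.513, -1.512]
ft_force: [-0.2, -0.5, -0.0]
width: 0.3
yaw -0.42197453051628897 down [-0.     0.001 -1.   ]
dockxy [   6.28093496 -301.38370107] [ 490.48810167 -370.22890684  228.51273008] [-0.67  0.41  1.66  0.    1.08 -0.24] 0.29848830026562817 10.2 [-0.18 -0.52 -0.04]
```

View pics/s7.png

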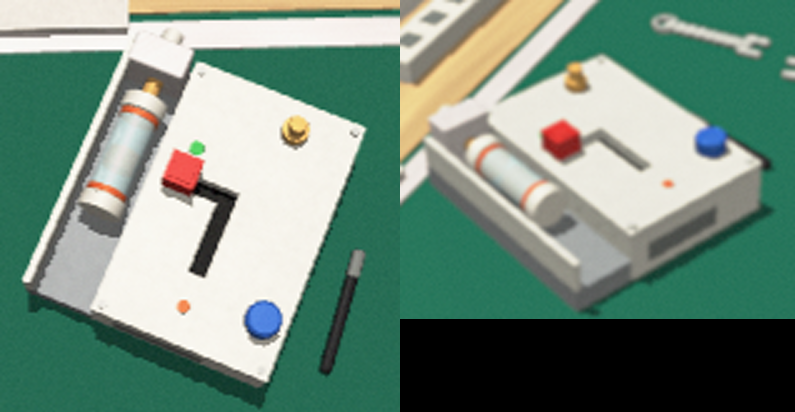

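View pics/top7c.png

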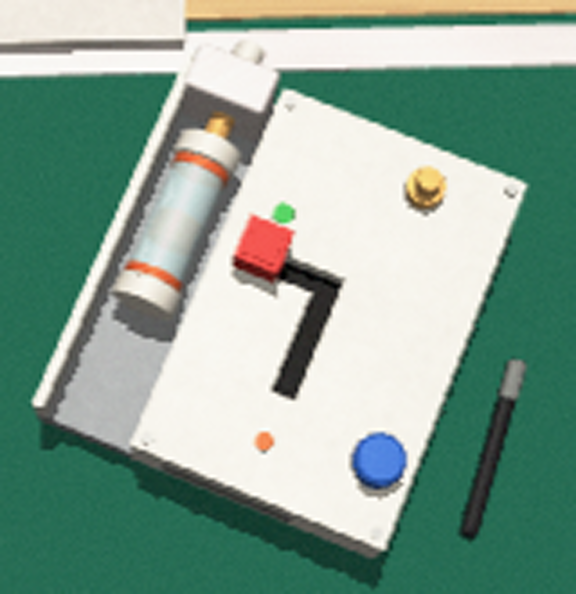

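View pics/top7.png

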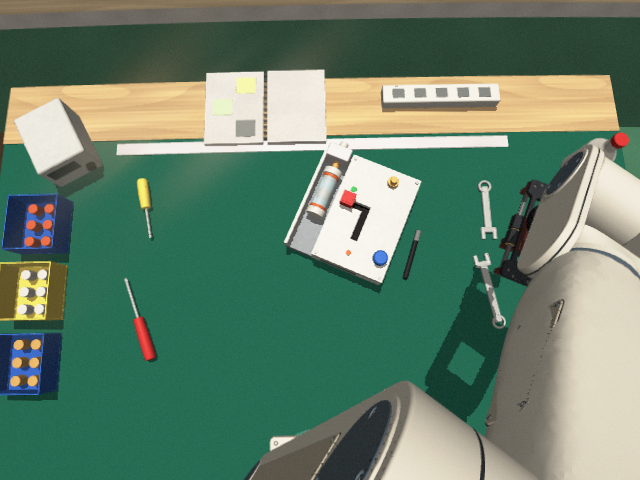

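Run:
```python
from fit import *
p=dock();c,s=np.cos(p[2]),np.sin(p[2])
w=at_z(T,264/3.6+274.64,243/3.6+129.64,87);print(np.array([[c,s],[-s,c]])@(w[:2]-p[:2]))
ctrl.close_job()
```

```text
[18.11934546 22.91898187]
the job is handed in; nothing more can be done
```

The knob is in the locked end of the slot by the green dot, the column is docked, and the job is handed in at about 10 s on the robot's clock.

- **Leg one:** with the fingers shut, I pushed the knob along dock +x until the force rose at the corner wall. I then lifted the hand and moved it round to the knob's -y side.
- **Leg two:** I pushed along dock +y until the force rose at the end wall, about 8 N. I then backed off, lifted and moved the hand well to the side.

**Last checks:**
- The top picture puts the knob top at about dock (18, 23) mm. Against the nominal end of (15, 20) mm, that matches being pressed up to the end walls at about (17.5, 22.5) mm, within the 2 mm calibration.
- The fitting, cap, pen, wrenches and drivers look unmoved in the final pictures.
- The hand is clear: the force reading is about 0 N.

**Two disagreements:**
- At the corner, a rough side-camera reading put the knob at about dock x = 14 mm, where wall contact implies 17.5 mm. The knob then turned into leg two freely.
- One side-view corner was hidden behind the port block, so I left it out of the dock fit.

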